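Load the deburring bowl and hold its spring-return dial at the third click

TASK

Put the machined metal block into the bowl of the deburring machine and let go of it. Then turn the machine's spring-return dial clockwise, past the first two clicks to the third, without running on to the end stop, and hold it there against its spring: finish while still holding the dial. Leave the loose bearing, nut and spacer on the bench where they are.

Things in the scene. Friction and masses are not known exactly. Their poses are not given: they have to be found in the camera images.
- block_center (a point): centre of the loose machined block, a plain grey metal block of 45 x 60 x 32 mm (its own x, y, z) with a bored hole, lying on the table; this point is half-way up, 16 mm above its underside
- bowl_floor (a point): centre of the inner floor of the machine's round open grey bowl, 17 mm above the table. Inside diameter about 112 mm at the floor, 145 mm from 8 mm above it; wall 6 mm; rim 38 mm above this floor. The point's x and y are the axes of the fixed machine: the control box with the dial is on its +y side, the dial's axis 173 mm from the bowl's centre
- dial_grip (a point): point on the axis of the black dial, half-way up its grip bar, 80 mm above the table. Dial: disc 66 mm across (top 65 mm above the table) with an upright bar 60 mm long, 10 mm thick, 30 mm high on it, to be pinched across its thickness from above; it lies on the machine's grey control box (120 x 108 mm, top at 58 mm). The point turns with the dial: x along the bar to the white-lined pointer end, y across it, z up
- dial (a joint): dial angle in rad, 0 at rest (pointer along the machine's +y), growing clockwise from above. Clicks (dips in the resistance) at 0.4, 0.8 and 1.2, marked by 1, 2 and 3 black dots on the plate round the dial (a dash marks rest); end stop at 1.55. When let go, the spring turns it back to 0 from anywhere; resisting torque about 0.02 to 0.15 N m
- bearing_center (a point): centre of a loose ball bearing, 47 mm across, 14 mm thick, lying on the table: a bystander
- nut_center (a point): centre of a loose hexagon nut, 36 mm across, 16 mm thick, lying on the table: a bystander
- spacer_center (a point): centre of a loose round metal spacer, 25 mm diameter, 65 mm tall, standing on the table: a bystander
Things that resemble listed ones, but are neither listed nor needed, are in the scene too. There is more than one size of the part that bears block_center; the job needs the largest.

How it is judged:
By the outcome, as a careful person would: the job done as asked, in the order asked, and still so for the second after the job is handed in, while the arm keeps its last pose, push and grip.
It also fails if it takes over 64 s, if anything falls off the work surface, if the arm or the gripper's body presses on something with over 40 N, if the wrist force passes 120 N, or if a joint passes its speed limit or range.

ROBOT

A 6-joint arm with a two-finger parallel gripper is mounted at the origin on a cart in front of the work surface, level with it; the furniture and walls round the work are solid. World frame = base frame: x ahead of the robot, y to its left, z up, the work surface at z = 0. Lengths are in m, angles in rad, forces in N, time in s.
With the tool pointing down it reaches from about 0.325 to 0.9 m from the base axis. Payload 6.1 kg.
Tool frame: the origin (TCP) lies midway between the tips of the shut fingers; the grasp point (between the pads) lies 19 mm behind it; z points along the fingers, y is the line along which they close (so a half turn about z gives the same grasp; the last joint's range is limited). The gripper opens to 85 mm and grips with 20 to 120 N. Pads are 22 mm wide; open, the fingers measure 114 mm over their backs; the gripper's body (76 mm by 85 mm) begins 54 mm behind the grasp point. The pads swing forward as they close: fully open they stand 13 mm farther back than shut.
Start: joints at [0.975, 0.22, 1.526, -0, 1.395, -0.126], TCP at [0.283, 0.557, 0.204] pointing down, gripper open.
Joint ranges: [-2.98, 2.98], [-0.91, 2.08], [0.09, 2.57], [-1.24, 4.39], [0.2, 2.65], [-2.68, 2.68]. Speed limits (rad/s): [2.57, 2.57, 3.01, 3.14, 3.14, 3.14].

INTERFACE

Orientations are given as [roll, pitch, yaw] about the fixed x, y, z axes, in that order (R = Rz(yaw) Ry(pitch) Rx(roll)).
In Python, from plant import movep, move_l, set_joints, gripper_to, hold, inverse_kinematics, observe, get_image, get_calibration, Unreachable, job_done gives the robot as it stands. Calls block until the motion is done:
- movep(position, orientation): joint-space move of the TCP to a pose.
- move_l(position, feed=0.15, rotation=None, max_force=None): straight line of the TCP; rotation=None keeps the orientation; feed is the mean speed in m/s. With max_force (N) it stops when the force on the tool has changed by that much, and returns True; else False.
- set_joints(angles): joint-space move.
- gripper_to(opening, f_grip=None): finger opening in m; f_grip is the grip in N (None keeps the last); returns when the fingers have stopped.
- hold(seconds).
- inverse_kinematics(position, orientation): joint angles nearest the present ones, or None.
- observe(): the state.
- get_image(name): name is "scene" or "top" or "wrist"; returns (picture, depth): 480x640x3 uint8, red, green, blue; 480x640 float32, m along the optical axis (not along the pixel's ray), 0 where there is no reading.
- get_calibration(name): a dict with "intrinsics" (3x3 intrinsics, pixels), "world_from_camera" (4x4, takes a point from camera to world coordinates). Camera axes: x right, y down, z forward; pixel columns grow to the right and rows downward; lengths in m; the calibration is good to about 2 mm. A picture is of the moment at which its call begins: read the wrist's pose just before it. get_calibration takes no time and is no camera call; for the wrist camera it gives the pose at the moment of the call.
A pose or a line that the arm cannot do raises Unreachable and nothing moves.
- job_done(): hands the job in; it is judged then, once.
The state is a dict: "time_s": time; "q": joint angles; "joint_velocities": joint speeds; "joint_torque": joint torques, N m; "eef_pos": TCP position; "tcp_rot": TCP orientation; "ft_force": force on the tool from outside, world axes, zero at the start; "torque": the same for the moment, N m; "opening": finger opening in m; "grasp_force": force on a finger pad.
Only numpy, scipy, OpenCV 4.12 (cv2) and the standard library are available. Lean on these libraries where they do the work, as an engineer would, in place of code of your own. Each camera call takes 0.05 s, during which the arm holds its last target. There are 200 camera calls.

## Working session

There is one attempt and no reset: what is moved stays moved. The work goes in short steps, each a Python script; the robot and the scene stay as the last script left them, time stands still between calls to the robot, and variables do not carry over. Pictures are saved under pics/ and viewed, at most 10 in all, crops included, and the job is handed in when it is done.

```bash
mkdir -p pics; ls
cat > h.py <<'E'
import numpy as np, cv2
from plant import *
def save(name,fn):
    c=get_calibration(name); p,d=get_image(name)
    cv2.imwrite(f'pics/{fn}.png',p[:,:,::-1]); np.savez(f'pics/{fn}.npz',p=p,d=d,K=c['intrinsics'],T=c['world_from_camera'])
    return p,d,c
def cloud(fn):
    z=np.load(f'pics/{fn}.npz'); K,T,d=z['K'],z['T'],z['d']
    v,u=np.mgrid[:480,:640]
    P=np.stack([(u-K[0,2])/K[0,0]*d,(v-K[1,2])/K[1,1]*d,d],-1)
    return P@T[:3,:3].T+T[:3,3], z['p'], d
def ray(fn,u,v,h):
    z=np.load(f'pics/{fn}.npz'); K,T=z['K'],z['T']
    r=T[:3,:3]@np.linalg.solve(K,[u,v,1.]); o=T[:3,3]
    return o+r*(h-o[2])/r[2]
E
python3 - <<'E'
from h import *
print(observe())
for n in ("scene","top"):
    p,d,c=save(n,n+'0'); print(n,np.round(c['world_from_camera'],3).tolist(),c['intrinsics'][0,0],(d>0).mean())
E
```

```text
pics
{'time_s': 0.0, 'q': array([ 9.74921845e-01,  2.21212640e-01,  1.52758898e+00,  1.88864380e-05,
        1.39469407e+00, -1.26090107e-01]), 'joint_velocities': array([ 0.00037413,  0.00023725,  0.0008769 ,  0.00069475, -0.00149462,
       -0.00196909]), 'joint_torque': array([ 1.98412898e-03, -4.96915090e+01, -3.89391518e+01,  1.42516897e-04,
        1.11163568e-02, -4.21614675e-05]), 'eef_pos': array([0.28256268, 0.55676008, 0.20291935]), 'tcp_rot': array([-3.13970706e+00, -2.57758796e-04,  2.67180471e+00]), 'ft_force': array([-0.25063117,  0.66469407,  0.33382019]), 'torque': array([-0.02426953,  0.02498173, -0.06360375]), 'grasp_force': 0.0, 'opening': 0.08577104592425927}
scene [[-0.638, -0.472, 0.609, -0.237], [-0.77, 0.383, -0.51, 0.758], [0.007, -0.794, -0.608, 0.781], [0.0, 0.0, 0.0, 1.0]] 595.4100956942456 0.9961263020833333
top [[-0.004, -0.995, 0.095, 0.339], [-1.0, 0.004, 0.005, 0.168], [-0.005, -0.095, -0.995, 1.262], [0.0, 0.0, 0.0, 1.0]] 521.4365800868854 0.996083984375
```

View pics/top0.png

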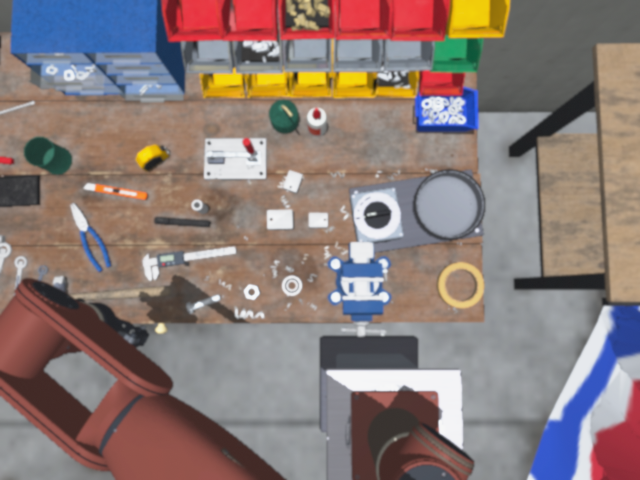

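View pics/scene0.png

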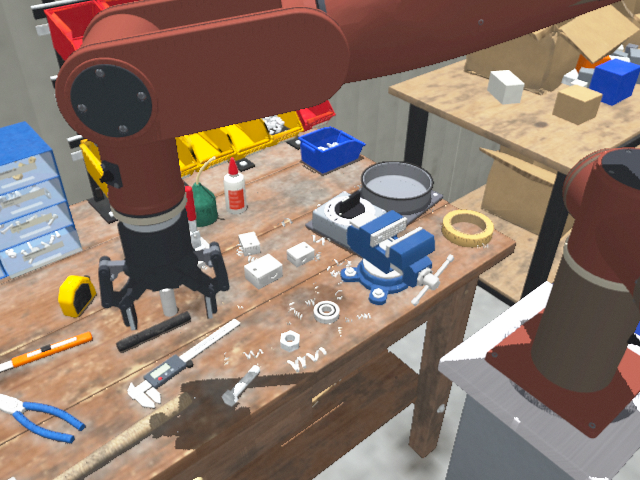

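The top view shows three grey blocks at about (280,219), which looks the largest, (318,219) and (292,181). The bowl is at (449,204) and the dial at (377,214). The blue vise at (361,285) stands beside the machine. The scene view shows the same blocks at (263,270), (301,253) and (249,244), and the arm blocks neither the blocks nor the machine.

Run:
```python
from h import *
P,p,d=cloud('top0'); S,sp,sd=cloud('scene0')
def K(f): z=np.load(f'pics/{f}.npz'); return z['K'],z['T']
def tri(a,b):
    A=[];B=[]
    for f,(u,v) in (('top0',a),('scene0',b)):
        k,T=K(f); r=T[:3,:3]@np.linalg.solve(k,[u,v,1.]); r/=np.linalg.norm(r); M=np.eye(3)-np.outer(r,r); A.append(M);B.append(M@T[:3,3])
    return np.linalg.solve(A[0]+A[1],B[0]+B[1])
# blocks: bright low-saturation mask
hsv=cv2.cvtColor(p,cv2.COLOR_RGB2HSV)
m=((hsv[...,1]<50)&(hsv[...,2]>150)).astype(np.uint8)
for (u,v) in ((280,219),(318,219),(292,181)):
    n,l,st,ce=cv2.connectedComponentsWithStats(m); k=l[v-5,u-5] or l[v,u]
    c=max(cv2.findContours((l==k).astype(np.uint8),0,2)[0],key=cv2.contourArea)
    hz=np.median(P[l==k][:,2]); w=np.array([ray('top0',x,y,hz)[:2] for x,y in c[:,0]],np.float32)
    print(u,v,'h',hz,cv2.minAreaRect(w),P[l==k][:,:3].mean(0))
# heights over table and bowl
print('table',np.median(P[225:240,300:340,2]))
# bowl rim: outer dark ring -> points with z .045-.065 near bowl
for nm,Q in (('top',P),('scene',S)):
    q=Q.reshape(-1,3); cen=ray('top0',449,204,.05); r=np.hypot(*(q[:,:2]-cen[:2]).T)
    s=q[(r<.1)&(q[:,2]>.046)&(q[:,2]<.07)]; (x,y),R=cv2.minEnclosingCircle(s[:,:2].astype(np.float32)); 
    f=q[(r<.04)]; print(nm,'rim',x,y,R,np.median(s[:,2]),'floor',np.median(f[:,2]))
    a=np.linalg.lstsq(np.c_[2*s[:,:2],np.ones(len(s))],(s[:,:2]**2).sum(1),rcond=None)[0]; print(a[:2],np.sqrt(a[2]+a[0]**2+a[1]**2))
    dc=ray('top0',377,214,.08); r=np.hypot(*(q[:,:2]-dc[:2]).T); b=q[(r<.05)&(q[:,2]>.085)]
    (x,y),wh,an=cv2.minAreaRect(b[:,:2].astype(np.float32)); print(nm,'bar',x,y,wh,an,b[:,2].max(),len(b))
    q2=q[(np.hypot(*(q[:,:2]-dc[:2]).T)<.2)]
v=P[240:330,325:395]; print('vise max z',v[...,2].max()); 
vv=v[v[...,2]>.03]; print(vv.min(0),vv.max(0))
# pads for view
a=cv2.resize(p[160:260,250:500,::-1],None,fx=3,fy=3,interpolation=2); b=cv2.resize(sp[150:310,220:480,::-1],(750,462),interpolation=2)
cv2.imwrite('pics/c1.png',np.vstack([a,b])[:600])
```

```text
280 219 h 0.031009211182803753 ((0.5224934816360474, 0.2690008878707886), (0.06895266473293304, 0.08787074685096741), 80.97252655029297) [0.51597882 0.26811673 0.02549542]
318 219 h 0.02344418451761965 ((0.5032086968421936, 0.1732909381389618), (0.07226257771253586, 0.047776781022548676), 78.38363647460938) [0.5027506  0.17690258 0.02344964]
292 181 h 0.023201718261608772 ((0.5997629165649414, 0.24283598363399506), (0.047875430434942245, 0.05876157060265541), 58.68666458129883) [0.59945358 0.24322889 0.02163921]
table 0.001368533577567721
top rim 0.5391229391098022 -0.12821920216083527 0.08436018228530884 0.05612480508386919 floor 0.017392989986180662
[ 0.53837194 -0.12753134] 0.07898264256926628
top bar 0.5123434662818909 0.042902812361717224 (0.010827709920704365, 0.058306269347667694) 8.500261306762695 0.1006769491916355 124
scene rim 0.538495659828186 -0.12672007083892822 0.0869332030415535 0.054006842663241184 floor 0.016034479045497985
[ 0.5383081  -0.12702922] 0.07918374845112745
scene bar 0.5117546916007996 0.04208548367023468 (0.013029875233769417, 0.061118390411138535) 9.50125503540039 0.09769452904083487 149
vise max z 1.261965069676101
[0.24754036 0.01526494 0.03002131] [0.45581256 0.16763247 1.26196507]
```

View pics/c1.png

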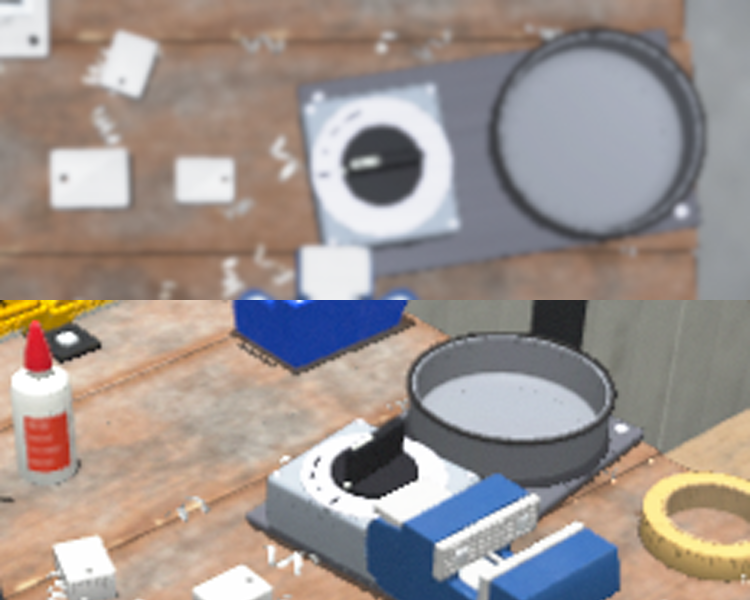

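The crop confirms the layout: the block's long side lies roughly along world y, and the dial pointer (white line) points away from the bowl. The bowl-to-dial distance measures 0.172 m against the stated 0.173 m. The rim (0.055) and floor (0.017) heights also agree. Next I'll move above the block for a near look.

Run:
```python
from h import *
for f in ('top0','scene0'):
    P,p,d=cloud(f); q=P.reshape(-1,3)
    s=q[(abs(q[:,0]-.505)<.045)&(abs(q[:,1]-.268)<.05)&(q[:,2]>.024)&(q[:,2]<.04)]
    print(f,len(s),np.median(s[:,2]),s[:,:2].mean(0),cv2.minAreaRect(s[:,:2].astype(np.float32)))
    v=q[(q[:,0]>.39)&(q[:,0]<.47)&(q[:,1]>.03)&(q[:,1]<.13)&(q[:,2]>.065)&(q[:,2]<.3)]
    if len(v): print('vise',v.min(0),v.max(0))
pi=np.pi
for y in (1.724,.524,-1.417,-2.617):
    k=inverse_kinematics([.512,.0425,.07],[pi,0,y]); print('dial',y,None if k is None else np.round(k,2))
for y in (pi/2,-pi/2):
    k=inverse_kinematics([.505,.268,.15],[pi,0,y]); print('blk',y,None if k is None else np.round(k,2))
    k=inverse_kinematics([.538,-.127,.15],[pi,0,y]); print('bowl',y,None if k is None else np.round(k,2))
movep([.46,.268,.26],[pi,0,pi/2 if False else 2.2])
o=observe(); print(o['time_s'],o['eef_pos'],o['q'])
p,d,c=save('wrist','w1'); print(np.round(c['world_from_camera'],3).tolist())
```

```text
top0 465 0.032500396842581214 [0.50759318 0.27047325] ((0.5080506205558777, 0.2710218131542206), (0.0455886535346508, 0.0586034320294857), 1.8091083765029907)
vise [0.39001762 0.04011805 0.06512177] [0.44657373 0.12520631 0.1255033 ]
scene0 566 0.03195448653080929 [0.50593377 0.27340944] ((0.5086885094642639, 0.2713533341884613), (0.049216143786907196, 0.06217781826853752), 1.2528952360153198)
vise [0.39011587 0.03984365 0.06500641] [0.4496829  0.12720658 0.12428744]
dial 1.724 [-0.07  0.1   1.93  0.    1.11 -0.22]
dial 0.524 [-0.07  0.1   1.93 -0.    1.11  0.98]
dial -1.417 None
dial -2.617 [-0.07  0.1   1.93  0.    1.11 -2.17]
blk 1.5707963267948966 [ 0.35  0.14  1.72 -0.    1.28  0.35]
bowl 1.5707963267948966 [-0.37  0.09  1.77  0.    1.28 -0.37]
blk -1.5707963267948966 None
bowl -1.5707963267948966 None
1.4 [0.45959173 0.26877551 0.25979101] [ 3.80680885e-01 -3.42860014e-02  1.69517986e+00  4.77636940e-04
  1.48097495e+00 -2.49736450e-01]
[[0.807, 0.56, 0.185, 0.412], [0.59, -0.767, -0.253, 0.334], [-0.0, 0.313, -0.95, 0.43], [0.0, 0.0, 0.0, 1.0]]
```

View pics/w1.png

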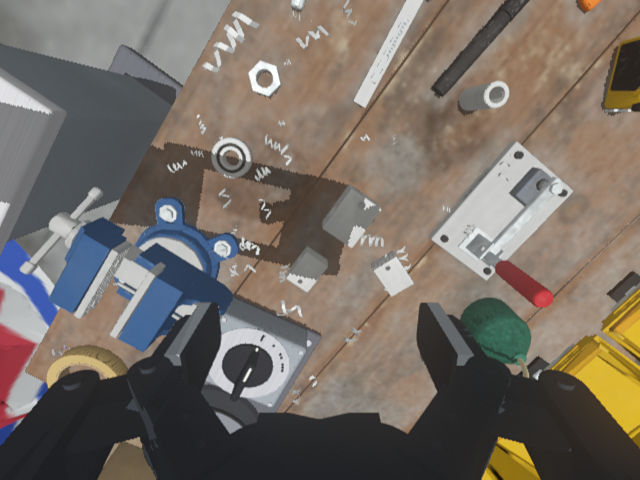

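The near view shows the largest block at about (352,213). The vise, up to 0.125 m high, sits left of the dial box, and the dial is at (247,362). Both fixed views put the block at (0.508, 0.271) with a 32 mm top and 45 x 60 mm outline. I'll check this against the wrist depth and then grasp.

Run:
```python
from h import *
pi=np.pi
P,p,d=cloud('w1'); q=P.reshape(-1,3)
s=q[(abs(q[:,0]-.508)<.045)&(abs(q[:,1]-.271)<.05)&(q[:,2]>.026)&(q[:,2]<.04)]
(x,y),wh,an=cv2.minAreaRect(s[:,:2].astype(np.float32)); print(len(s),np.median(s[:,2]),x,y,wh,an)
s=q[(abs(q[:,0]-.512)<.05)&(abs(q[:,1]-.0425)<.05)&(q[:,2]>.085)&(q[:,2]<.105)]
print('bar',cv2.minAreaRect(s[:,:2].astype(np.float32)),s[:,2].max())
assert abs(x-.508)<.005 and abs(y-.271)<.005
x=(x+.508)/2;y=(y+.271)/2
R=[pi,0,pi/2+.03]
movep([x,y,.10],R)
print(move_l([x,y,.001],feed=.1,max_force=12), observe()['eef_pos'])
gripper_to(.03,60)
o=observe(); print(o['opening'],o['grasp_force'],o['time_s'])
move_l([x,y,.17],feed=.2)
o=observe(); print(o['opening'],o['grasp_force'],o['ft_force'],o['time_s'])
save('scene','s2')
```

```text
1809 0.03202859726149265 0.5070483684539795 0.270319402217865 (0.04511776566505432, 0.06039911136031151) 1.3834104537963867
bar ((0.511472761631012, 0.04271586239337921), (0.010074043646454811, 0.05837962031364441), 8.882101058959961) 0.09643051232270916
False [0.50822504 0.27093485 0.00179952]
0.03980899778368188 59.43418085575104 3.8583
0.029967947894643385 0.0 [ 0.36752705  0.1155771  -0.72123872] 4.85
```

Run:
```python
from h import *
save('wrist','w2'); save('top','t2')
P,p,d=cloud('w2'); q=P.reshape(-1,3)
s=q[(abs(q[:,0]-.508)<.06)&(abs(q[:,1]-.271)<.06)&(q[:,2]>.01)&(q[:,2]<.06)]
print(len(s),s.min(0),s.max(0),cv2.minAreaRect(s[s[:,2]>.026][:,:2].astype(np.float32)))
```

```text
3391 [0.48470454 0.2395588  0.0100027 ] [0.56736061 0.30064893 0.03439842] ((0.5076729655265808, 0.2702300250530243), (0.044993095099925995, 0.06025109440088272), 1.9793915748596191)
```

View pics/w2.png

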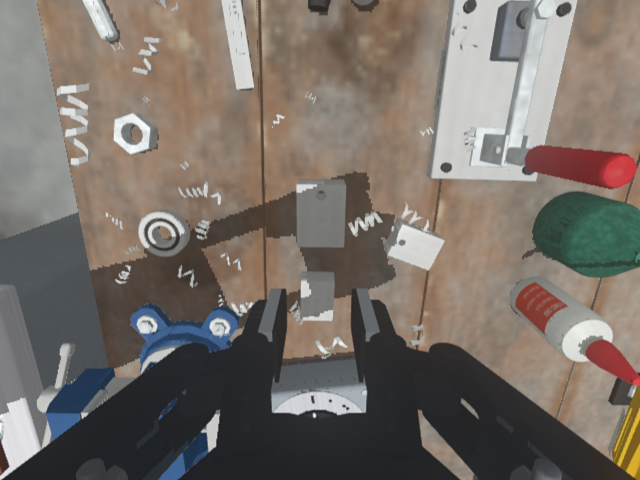

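The grasp slipped off: the block is still at (321,213) in the picture, and its measured pose hasn't changed. The pads must sit higher than I assumed. I'll pre-close to 55 mm, touch down guarded to find the true tip height, and grip harder.

Run:
```python
from h import *
x,y=.5075,.2703
gripper_to(.060)
move_l([x,y,.01],feed=.2,rotation=[np.pi,0,np.pi/2+.03])
print(move_l([x,y,-.014],feed=.02,max_force=5), observe()['eef_pos'],observe()['ft_force'])
z=observe()['eef_pos'][2]
move_l([x,y,z+.003],feed=.05)
for op,f in ((.042,40),(.03,90)):
    gripper_to(op,f); o=observe(); print(o['opening'],o['grasp_force'],o['ft_force'],o['eef_pos'],o['time_s'])
save('scene','s3')
move_l([x,y,z+.02],feed=.03)
o=observe(); print(o['opening'],o['grasp_force'],o['ft_force'],o['time_s'])
save('scene','s4')
a=[cv2.imread(f'pics/{n}.png')[180:360,170:370] for n in ('s3','s4')]
cv2.imwrite('pics/c2.png',cv2.resize(np.hstack(a),None,fx=2,fy=2))
```

```text
False [ 0.50763881  0.27035857 -0.01383215] [0.03469933 0.76331642 1.31796874]
0.04382890834648585 43.580676913261414 [0.25349067 0.26697071 2.13366096] [ 0.50805798  0.27047491 -0.0103822 ] 8.2333
0.04243458089546437 92.88611769676208 [ 0.60813532 -0.01479856  6.13557658] [ 0.50824784  0.27052857 -0.01006965] 8.45
0.04274339899806364 92.09629654884338 [ 0.09641755 -0.39728403 -7.43540853] 9.2167
```

View pics/c2.png

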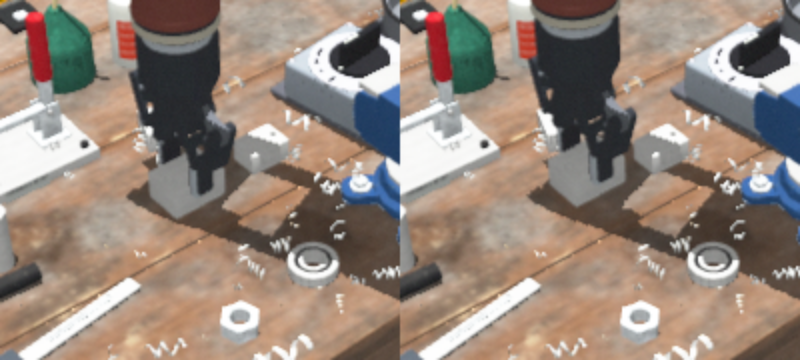

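The right half shows the block lifted clear and upright in the fingers. The measured weight is about 7 N. Now I'll put it in the bowl with a guarded descent.

Run:
```python
from h import *
pi=np.pi; R=[pi,0,pi/2+.154]; B=[.5385,-.1273]
e=observe()['eef_pos']
move_l([e[0],e[1],.15],feed=.2)
movep(B+[.15],R); o=observe(); print(o['opening'],o['grasp_force'],o['ft_force'])
move_l(B+[.02],feed=.12)
print(move_l(B+[.004],feed=.02,max_force=4),observe()['eef_pos'],observe()['ft_force'])
gripper_to(.062); o=observe(); print(o['opening'],o['grasp_force'],o['eef_pos'])
move_l(B+[.18],feed=.2)
D=[.512,.0428]
# look from beside at dial with wrist camera
movep([.47,-.02,.24],[pi,0,1.724])
print(observe()['time_s'])
save('wrist','w5'); save('top','t5')
P,p,d=cloud('w5'); q=P.reshape(-1,3)
s=q[(abs(q[:,0]-.512)<.05)&(abs(q[:,1]-.0425)<.05)&(q[:,2]>.085)&(q[:,2]<.105)]
if len(s)>5: print('bar',len(s),cv2.minAreaRect(s[:,:2].astype(np.float32)),s[:,2].max())
for f in ('t5','w5'):
    q=cloud(f)[0].reshape(-1,3); s=q[(np.hypot(q[:,0]-.5385,q[:,1]+.1273)<.06)&(q[:,2]>.035)&(q[:,2]<.06)]
    if len(s)>5: print(f,'blk',np.median(s[:,2]),cv2.minAreaRect(s[:,:2].astype(np.float32)))
a=cv2.imread('pics/w5.png'); b=cv2.imread('pics/t5.png')[150:270,340:500]
cv2.imwrite('pics/c5.png',np.hstack([cv2.resize(a,(440,330)),cv2.resize(b,(360,330))[:, :360]]))
```

```text
0.04268601639800714 92.39511609077454 [ 0.14464028  0.60891203 -6.54230537]
True [ 0.53829878 -0.12720993  0.00692932] [-0.01352105 -0.13971106  6.15883275]
0.06182602984304905 0.0 [ 0.53605579 -0.12631496  0.00485394]
15.4417
bar 810 ((0.5117733478546143, 0.04085921868681908), (0.01030001975595951, 0.0590558759868145), 8.655817031860352) 0.09774589688948748
w5 blk 0.04882102121214771 ((0.537699282169342, -0.12638889253139496), (0.04506469890475273, 0.06085154786705971), 8.332244873046875)
```

View pics/c5.png

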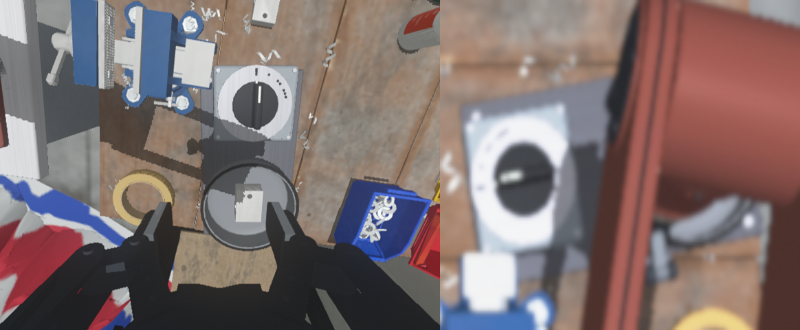

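The left half (wrist) shows the block lying flat inside the bowl at (248,203), with its top at 0.049 m as it should be, and the dial at (255,105) with its pointer still at rest. The right half (top) shows the same dial. Next I'll pinch the bar and turn it in steps, logging torque.

Run:
```python
from h import *
pi=np.pi; D=[.512,.0427]; y0=1.724
gripper_to(.032,60)
movep(D+[.15],[pi,0,y0])
print(move_l(D+[.068],feed=.06,max_force=8),observe()['eef_pos'],observe()['ft_force'])
gripper_to(.004,60); hold(.2); o=observe(); print(o['opening'],o['grasp_force'],o['ft_force'],o['torque'],o['eef_pos'])
t0=o['torque'][2]
for a in np.arange(.1,1.21,.1):
    movep(D+[.068],[pi,0,y0-a]); hold(.15); o=observe()
    print(round(a,2),round(y0-o['tcp_rot'][2],3),round(o['torque'][2]-t0,3),np.round(o['ft_force'],1),round(o['opening'],4),round(o['time_s'],2))
    if abs(o['ft_force']).max()>25: print('stop');break
save('top','t6'); save('scene','s6'); save('wrist','w6')
b=[cv2.resize(cv2.imread('pics/t6.png')[150:270,320:480],(400,300)),cv2.resize(cv2.imread('pics/s6.png')[120:300,270:510],(400,300))]
w=cv2.imread('pics/w6.png')[240:,160:480]
cv2.imwrite('pics/c6.png',np.vstack([np.hstack(b),np.hstack([cv2.resize(w,(400,300)),np.zeros((300,400,3),np.uint8)])]))
```

```text
False [0.51240609 0.04267543 0.06847269] [ 0.42368022  0.61087409 -0.61585437]
0.004307369416352399 0.0 [ 0.53575247 -0.84278047 -0.31189383] [0.02114369 0.01432098 0.03967697] [0.51197704 0.04270706 0.06799912]
0.1 0.098 0.01 [-0.2 -0.  -0.1] 0.0041 18.98
0.2 0.198 -0.03 [ 1.  -0.4  0.4] 0.0042 19.38
0.3 0.298 0.041 [-0.5 -0.3  0.2] 0.0039 19.78
0.4 0.397 0.014 [ 0.4 -0.3  0.8] 0.0038 20.18
0.5 0.497 0.009 [-0.7  0.3  0.2] 0.004 20.58
0.6 0.597 -0.074 [0.3 0.3 0.1] 0.004 20.98
0.7 0.698 -0.017 [ 0.3 -0.8 -0.5] 0.0042 21.38
0.8 0.798 -0.05 [0.3 0.3 0.2] 0.0038 21.78
0.9 0.898 -0.029 [ 0.  -0.3 -0.2] 0.0042 22.18
1.0 0.998 -0.015 [-1.4 -0.1  0.5] 0.0041 22.58
1.1 1.097 -0.027 [-0.1  0.4 -0.2] 0.0036 22.98
1.2 1.197 -0.051 [-0.2  0.7  0.1] 0.0042 23.38
```

View pics/c6.png

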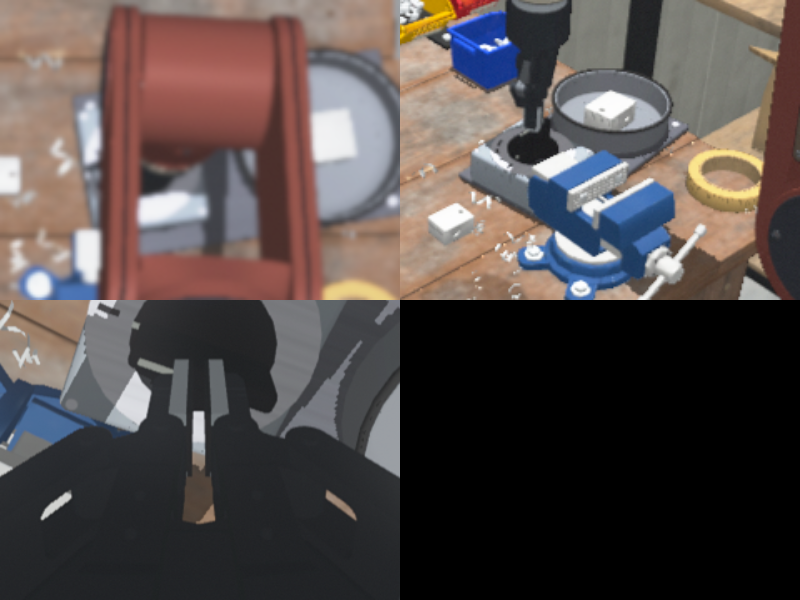

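The fingers closed above the bar: they sit at (200,380) in the wrist crop over an unmoved dial, and no grip force was felt. The real tips therefore stand well behind the nominal TCP, which also explains the first slip on the block. I'll measure that offset from the images before going lower.

Run:
```python
from h import *
e=observe()['eef_pos']; print(e)
for f in ('s6','w6'):
    P,p,d=cloud(f); q=P.reshape(-1,3)
    r=np.hypot(q[:,0]-.512,q[:,1]-.0427)
    s=q[(r<.03)&(q[:,2]>.05)&(q[:,2]<.2)]
    print(f,np.histogram(s[:,2],np.arange(.05,.2,.005))[0])
P,p,d=cloud('w6')
print('tip pixels',[np.round(P[v,u],3).tolist() for u,v in ((304,290),(333,290),(305,300),(332,300),(306,310),(331,310),(304,320))])
```

```text
[0.51198817 0.04268946 0.06799354]
s6 [  0   6  98 138  40  41  38  33  50  30  13  34  15  32  24  28   4   8
  14  19  10   5  30  19  25  28  25  21  29  34]
w6 [   0    0 1202 3018  394  437  428  427  835  605  301  380  381  432
  485  384  815  645 1663 1773 3504  530 1138 1632 2308 3518 4584 3007
 2124    0]
tip pixels [[0.518, 0.054, 0.102], [0.525, 0.043, 0.103], [0.519, 0.053, 0.112], [0.524, 0.043, 0.111], [0.519, 0.053, 0.119], [0.524, 0.044, 0.12], [0.519, 0.053, 0.126]]
```

The tips are at about z = 0.099 with the TCP reading 0.068, so the offset is about 30 mm. I'll go back to the rest angle and descend to TCP 0.040, which puts the tips about 5 mm above the disc.

Run:
```python
from h import *
pi=np.pi; D=[.512,.0427]; y0=1.724
move_l(D+[.09],feed=.1)
gripper_to(.032,60)
movep(D+[.09],[pi,0,y0])
print(move_l(D+[.041],feed=.05,max_force=6),observe()['eef_pos'],observe()['ft_force'])
gripper_to(.004,60); hold(.2); o=observe(); print(o['opening'],o['grasp_force'],o['ft_force'],o['torque'],o['eef_pos'])
z=o['eef_pos'][2]; t0=o['torque'][2]
if o['grasp_force']>30:
  for a in np.arange(.1,1.21,.1):
    movep(D+[.041],[pi,0,y0-a]); hold(.15); o=observe()
    print(round(a,2),round(y0-o['tcp_rot'][2],3),round(o['torque'][2]-t0,3),np.round(o['ft_force'],1),round(o['opening'],4),round(o['time_s'],2))
    if abs(o['ft_force']).max()>25: print('stop');break
save('top','t7'); save('scene','s7'); save('wrist','w7')
b=[cv2.resize(cv2.imread('pics/t7.png')[150:270,320:480],(400,300)),cv2.resize(cv2.imread('pics/s7.png')[120:300,270:510],(400,300))]
w=cv2.imread('pics/w7.png')[180:,120:520]
cv2.imwrite('pics/c7.png',np.vstack([np.hstack(b),np.hstack([cv2.resize(w,(400,300)),cv2.resize(cv2.imread('pics/s7.png'),(400,300))])]))
```

```text
False [0.51239086 0.04266839 0.04138486] [0.9658114  0.51937283 0.47567462]
0.009096566443534914 59.12978410720825 [-3.22806986 -0.13485304  5.0379888 ] [-0.02596035  0.49281409 -0.03434088] [0.51201975 0.04265128 0.04154778]
0.1 0.097 0.076 [-2.7  0.4  4.9] 0.0091 27.45
0.2 0.195 0.142 [-2.4  0.8  5.1] 0.0086 27.85
0.3 0.294 0.073 [-0.7  0.3  5.4] 0.009 28.25
0.4 0.393 0.023 [1.4 0.  5.8] 0.0087 28.65
0.5 0.496 0.131 [ 3.1 -1.4  5. ] 0.009 29.05
0.6 0.595 0.223 [ 4.8 -1.3  4.6] 0.0087 29.45
0.7 0.695 0.15 [ 5.7 -2.1  3.6] 0.0093 29.85
0.8 0.795 0.086 [ 6.2 -2.4  2.5] 0.0089 30.25
0.9 0.895 0.141 [ 6.3 -3.3  2.5] 0.0092 30.65
1.0 0.995 0.13 [ 7.3 -3.8  2.6] 0.0093 31.05
1.1 1.095 0.12 [ 7.9 -5.1  1.6] 0.0087 31.45
1.2 1.195 0.135 [ 8.7 -4.6  0.5] 0.0088 31.85
```

View pics/c7.png

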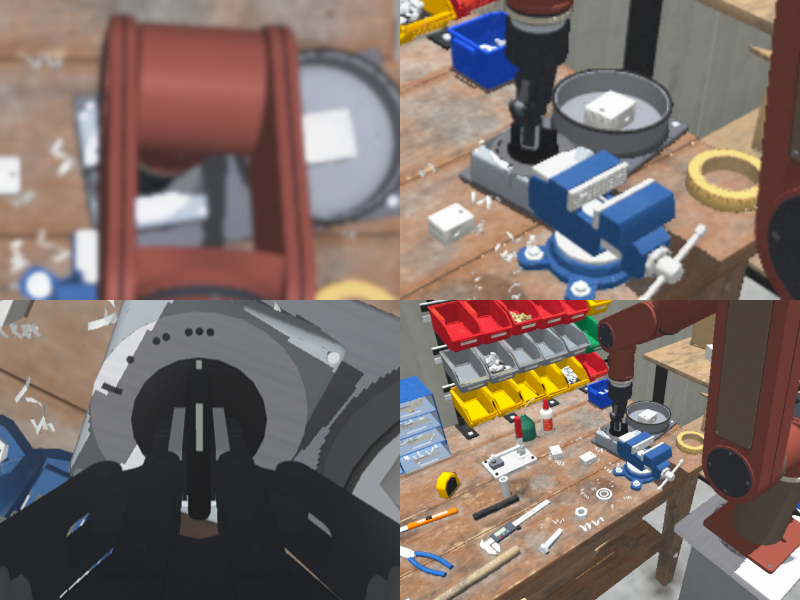

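The wrist crop shows the white pointer at (200,365) facing the three-dot mark at (200,332), with the bar pinched. I'll measure the dial angle directly before handing in.

Run:
```python
from h import *
P,p,d=cloud('w7')
# crop (cx,cy) -> full: u=120+cx, v=180+(cy-300)
hsv=cv2.cvtColor(p,cv2.COLOR_RGB2HSV)
m=np.zeros((480,640),np.uint8); m[235:335,310:332]=(p[235:335,310:332].min(2)>90)&(P[235:335,310:332,2]>.088)
m=m&(P[...,2]<.102); n,l,st,ce=cv2.connectedComponentsWithStats(m.astype(np.uint8)); print(st[1:],ce[1:])
k=1+st[1:,4].argmax(); pts=P[l==k]; print(len(pts),pts.mean(0))
h=np.median(pts[:,2]); v,u=np.nonzero(l==k); w=np.array([ray('w7',a,b,h)[:2] for a,b in zip(u,v)])
vx,vy,_,_=cv2.fitLine(w.astype(np.float32),2,0,.01,.01).ravel()
s=np.sign((w.mean(0)-[.512,.0427])@[vx,vy]); a=np.arctan2(s*vy,s*vx); print('line dir',a,'dial',1.724-a)
for hh in (1.71,1.724,1.735): print(hh-a)
# angle of dots from dial centre
for cx,cy in ((192,332),(202,332),(211,332),(161,339),(130,359),(113,389)):
    q=ray('w7',120+cx,cy-120,.0595); print((cx,cy),np.round(q,3),1.724-np.arctan2(q[1]-.0427,q[0]-.512))
o=observe(); print(o['tcp_rot'],o['eef_pos'],o['grasp_force'],o['time_s'])
```

```text
[[316 284   7  47 327]] [[319.         307.04281346]]
327 [0.52613127 0.04871013 0.09605766]
line dir 0.5301537841078692 dial 1.1938462158921308
1.1798462158921308
1.1938462158921308
1.204846215892131
(192, 332) [0.549 0.066 0.06 ] 1.1684811648913525
(202, 332) [0.551 0.062 0.06 ] 1.2734945569641583
(211, 332) [0.553 0.058 0.06 ] 1.3666217471301796
(161, 339) [0.539 0.076 0.06 ] 0.828071829774206
(130, 359) [0.523 0.084 0.06 ] 0.4122983644416405
(113, 389) [0.505 0.084 0.06 ] -0.008296175117644689
[ 3.13791282e+00 -3.05283603e-03  5.29162977e-01] [0.51416213 0.04160729 0.04160674] 58.71387183666229 32.0
```

Run:
```python
from h import *
movep([.512,.0427,.041],[np.pi,0,1.724-1.225]); hold(.4); o=observe()
print(1.724-o['tcp_rot'][2],o['ft_force'],o['torque'],o['grasp_force'],o['time_s'])
print(job_done())
```

```text
1.2198901515669658 [10.31003905 -5.5151812   0.95466583] [-0.84414331 -1.37095828  0.03585692] 58.698259592056274 32.65
the job is handed in; nothing more can be done
None
```

The block is released and lying flat in the bowl, and the job was handed in at about 33 s with the dial held at the third click (tool at about 1.22 rad); the bearing, nut and spacer were never touched.

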